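# Open a spring clip round a circuit board's edge and hold it there

## Robot

A 6-joint arm with a two-finger parallel gripper is mounted at the origin on the work surface. World frame = base frame: x ahead of the robot, y to its left, z up, the work surface at z = 0. Lengths are in m, angles in degrees, forces in N, time in s.
With the tool pointing down it reaches from about 0.4 to 0.925 m from the base axis. Payload 3.4 kg.
Tool frame: the origin (TCP) lies midway between the tips of the shut fingers; the grasp point (between the pads) lies 19 mm behind it (arm.grip_point_offset is the distance from the TCP to the grasp point, in m); z points along the fingers, y is the line along which they close (so a half turn about z gives the same grasp; the last joint's range is limited). The gripper opens to 85 mm and grips with 20 to 120 N. Pads are 22 mm wide; open, the fingers measure 114 mm over their backs; the gripper's body (76 mm by 85 mm) begins 54 mm behind the grasp point. The pads swing forward as they close: fully open they stand 13 mm farther back than shut.
Start: joints at [68.44, 17.578, 86.31, -0, 76.112, -4.211], TCP at [0.171, 0.549, 0.231] pointing down, gripper open.
Joint ranges: [-179.03, 179.03], [-60, 130.46], [8.19, 133.38], [-81.62, 261.62], [5.75, 156.47], [-153.77, 153.77]. Speed limits (degrees/s): [147.25, 147.25, 180, 180, 180, 180].

## Interface

Orientations are given as a 3x3 rotation matrix whose columns are the frame's x, y, z axes.
In Python, from station import arm gives the robot as it stands.
- The arm moves only by the tool send_rows, never from a script. Its argument "motion" is a list of rows, each an object of numbers: "dx", "dy", "dz": the shift along the world's x, y, z in mm; "spin": the turn about the world's z in degrees; "jaw": the closure, from -1 (fully open) to 1 (shut). In form: [{"dx": .., "dy": .., "dz": .., "spin": .., "jaw": ..}, ...]. A call has exactly 5 rows; each row shifts and turns the commanded pose from where the row before left it; what a row does not reach is not made up. A row lasts 1/10 s, in which the tool goes at most 50 mm and 8.59 degrees, less where a joint would pass 70% of its speed; a pose out of reach is approached as far as the arm can. A call with a gripper value outside its range is refused whole. The fingers move at their own pace and stop on an object; "newtons" is the grip in N (left out, the last holds). Time passes only in rows, so rows that do not move let the fingers close, or fill a call up. It gives the time, the measured TCP pose, the force, the opening and the grip force at its end, in the units of the state.
- arm.get_state(): the state, without advancing time (a new reading comes with each control period).
- arm.read_camera(name): name is "scene" or "top" or "wrist"; returns the picture (420x560x3 uint8, blue, green, red); there is no depth.
- arm.camera_params(name): a dict with "K" (3x3 intrinsics, pixels), "dist_coeffs" ([k1, k2, p1, p2, k3] as OpenCV has them; the pictures are not rectified), "extrinsics" (4x4, takes a point from camera to world coordinates); the wrist camera has in their place "T_tool_cam" (4x4, takes a point from camera to tool coordinates, whose origin is the TCP and whose axes are the flange's). Camera axes: x right, y down, z forward; pixel columns grow to the right and rows downward; lengths in m; the calibration is good to about 2 mm. A picture is of the moment at which its call begins: read the wrist's pose just before it. camera_params takes no time and is no camera call.
- arm.finish_job(): hands the job in; it is judged then, once.
Trained networks look in the newest picture that a camera, given by its name, has taken for a name from the list of things; names that differ only in an ending like _2 or _b are one class to them, and where a whole thing is asked for, a point or a joint stands for the part that bears it (a point fixed in the world has none). Each returns a list of dicts, best first, with "score" (0 to 1); they miss things now and then, are a little off and sometimes report something else, mostly with a low value. They report only what shows in the picture. A call takes as long as a camera call. They do not tell look-alikes from the thing itself.
- arm.cut_out(camera, target): "pixels" (420x560 bool, what is visible of it) and "xy" ([column, row] in pixels, amid what is visible of it).
The state is a dict: "time_s": time; "joints": joint angles; "qd": joint speeds; "tau": joint torques, N m; "tcp_pos": TCP position; "tool_rot": TCP orientation; "ft_force": force on the tool from outside, world axes, zero at the start; "wrist_torque": the same for the moment, N m; "opening": opening from 0.0 (shut) to 1.0 (fully open); "finger_force": force on a finger pad.
Only numpy, scipy, OpenCV 4.12 (cv2) and the standard library are available. Lean on these libraries where they do the work, as an engineer would, in place of code of your own. Each camera call takes 0.05 s, during which the arm holds its last target. There are 200 camera calls.

## Task

A bench magnifier hangs over the circuit board that stands in the board holder: swing it aside until its lens is well clear of the board. Then squeeze the handles of the big spring clip parked on the tool tray's wall so that it opens wide, lift it off, and bring it down upright over the tinned pad in the middle of the board's bare top edge, so that the gaping jaws stand on either side of the board, their tips about 2 cm below the edge and not touching it. Finish while still holding it there, squeezed wide open, so that a colleague can slip the heat-sink bars under the jaws; do not jab the board, and leave the other things where they are.

Things in the scene. Friction and masses are not known exactly. Their poses are not given: they have to be found in the camera images.
- holder: circuit-board holder, fixed to the table: dark steel base plate 230 x 110 mm, 14 mm high, with two aluminium uprights (16 x 26 mm, 108 mm high) at its x = +-92 mm. Origin: centre of the base's underside, z up. Its x runs along the board, its y is square to the board's faces; at y = +105 mm an outrigger carries the magnifier's post (12 mm thick, its top 158 mm high)
- board: green circuit board 160 mm long (x), 2.4 mm thick (y), 100 mm high (z), fixed upright between the uprights; origin: middle of its lower edge, z up, axes as the holder's; its top edge is 124 mm above the table. A connector and capacitors stand up to 17 mm off its +y face near the top edge, left and right of the bare stretch; nothing rises above the top edge
- edge (a point): point on the board's top edge, mid thickness, in the middle of its bare stretch (80 mm long, its middle marked by a tinned pad 52 mm long, 22 mm high, on both faces); axes as the holder's: x along the edge, y square to the faces, z up
- magnifier (a joint): angle of the magnifier's swing arm about its upright post, rad: 0 = lens straight over the bare stretch (arm along the holder's -y), growing clockwise seen from above, so that the lens moves towards the holder's -x and then +y; stop at 1.9. A stiff hinge (0.05 N m, about 1 N at the thumbscrew) that stays where it is left
- thumbscrew (a point): middle of the top face of the black upright thumbscrew on the magnifier's arm: round, 16 mm thick, its top 198 mm above the table, standing 30 mm above the arm (arm top 168 mm high, 10 mm wide); it lies 56 mm from the post's axis and can be pinched from above. It turns with the arm
- lens (a point): centre of the magnifier's round lens: rim 72 mm across, 10 mm thick, underside 160 mm above the table, centre 105 mm from the post's axis
- tray: stainless tool tray, fixed: 180 (x) x 120 (y) mm, walls 55 mm high and 3 mm thick, open on top; origin: centre of its underside, z up. The big clip sits on its +y wall; two 12 mm wide binder clips sit on its -y wall
- clip: the big spring clip, like a large clothes peg of steel with black jaw pads and grips, 92 mm long, 22 mm wide, 70 g. Origin: its pivot's centre, 7 mm above the tray's wall top (coil radius 7 mm). z points up to the handles, jaws down; x along the pivot and the wall it sits on, y the way jaws open and handles are squeezed. Jaws reach 40 mm below the origin
- handles (a point): point midway between the clip's two handles, 42 mm above its origin. Parked, the handles splay like a V, 56 mm apart over the outsides at their upper ends, 52 mm above the origin; squeezed to the stop their outsides are upright, parallel and 24 mm apart, from 24 to 60 mm above the origin, good for flat pads
- mouth (a point): point on the clip's middle plane between the tips of the opened jaws, 38 mm below the clip's origin; axes as the clip's
- clip_arm_l (a joint): opening angle of one arm of the clip, rad; the other arm turns as much the other way. About 0 as it sits on the 3 mm wall, -0.035 when shut on nothing, 0.30 at the stop, squeezed wide open (26 mm between the jaw tips; 18 mm at 0.20). Spring: each handle needs about 5 N to begin, 11 N at the stop, pressed about 45 mm above the origin
- spool: small metal solder spool, 48 mm wide, 34 mm high, loose in the tray; origin: middle of its underside. Leave alone
- heatsink: finned aluminium heat sink 34 x 30 x 25 mm, loose in the tray; origin: middle of its underside. Leave alone
- flux: white bottle 38 mm wide, 95 mm high, loose on the table; origin: middle of its underside. Leave alone
- cleaner: grey round tip cleaner with brass wool, 80 mm wide, 60 mm high, loose; origin: middle of its underside. Leave alone
- driver: screwdriver 150 mm long lying on the table. Leave alone
- brush: brush 160 mm long lying on the table. Leave alone
- dispenser: clear jar with a steel cap, 60 mm wide, 110 mm high, loose; origin: middle of its underside. Leave alone
Not all that is in view belongs to the job. Leave any blue or purple look-alike of the clip alone.

How it is judged:
By the outcome, as a careful person would: the job done as asked, in the order asked, and still so for the second after the job is handed in, while the arm keeps its last pose, push and grip.
It also fails if it takes over 58 s, if anything falls off the work surface, if the arm or the gripper's body presses on something with over 40 N, if the wrist force passes 120 N, or if a joint passes its speed limit or range.

## Working session

There is one attempt and no reset: what is moved stays moved. The work goes in short steps, Python scripts to look and compute and a tool call to move; the robot and the scene stay as the last step left them, time stands still between calls to the robot, and variables do not carry over. Pictures are saved under pics/ and viewed, at most 10 in all, crops included, and the job is handed in when it is done.

Besides the shell and the picture viewer there is one more tool, called after ">>>" in YAML: its name, and indented under it one key for each argument. send_rows: Moves the arm, as the interface text tells. Its arguments: {"type":"object","properties":{"motion":{"type":"array","items":{"type":"object","properties":{"dx":{"type":"number"},"dy":{"type":"number"},"dz":{"type":"number"},"spin":{"type":"number"},"jaw":{"type":"number"}}}},"newtons":{"type":"number"}},"required":["motion"]}

```bash
mkdir -p pics
cat > h.py <<'E'
import numpy as np,cv2
from station import arm
def cam(n):
    p=arm.camera_params(n);K=np.array(p["K"]);d=np.array(p["dist_coeffs"])
    if "extrinsics" in p: T=np.array(p["extrinsics"])
    else:
        s=arm.get_state();B=np.eye(4);B[:3,:3]=s["tool_rot"];B[:3,3]=s["tcp_pos"];T=B@np.array(p["T_tool_cam"])
    return K,d,T
def at_z(c,uv,z):
    K,d,T=c
    r=cv2.undistortPoints(np.array(uv,float).reshape(-1,1,2),K,d)[:,0]
    r=np.c_[r,np.ones(len(r))]@T[:3,:3].T;o=T[:3,3]
    return o+r*((z-o[2])/r[:,2])[:,None]
def proj(c,P):
    K,d,T=c;M=np.linalg.inv(T)
    return cv2.projectPoints(np.array(P,float).reshape(-1,3),cv2.Rodrigues(M[:3,:3])[0],M[:3,3],K,d)[0][:,0]
E
python3 - <<'E'
from h import *
a=arm.read_camera("top");b=arm.read_camera("scene")
cv2.imwrite("pics/top.png",cv2.resize(a,(784,588)));cv2.imwrite("pics/scene.png",cv2.resize(b,(784,588)))
np.set_printoptions(precision=3,suppress=True)
for n in("top","scene"):
    print(n,cam(n)[2])
    for t in("clip","magnifier","thumbscrew","lens","board","tray","holder"):
        for r in arm.cut_out(n,t)[:3]:
            print(t,round(r["score"],2),r["xy"],r["pixels"].sum())
print(arm.get_state())
E
```

```text
top [[-0.026 -0.985  0.169  0.326]
 [-1.     0.027  0.004 -0.017]
 [-0.009 -0.168 -0.986  1.656]
 [ 0.     0.     0.     1.   ]]
clip 0.67 [309.9, 215.6] 152
clip 0.57 [286.6, 275.1] 129
clip 0.25 [311.3, 153.8] 360
magnifier 0.76 [227.2, 220.7] 616
magnifier 0.73 [337.0, 237.3] 127
magnifier 0.61 [325.1, 221.6] 1857
lens 0.88 [222.7, 222.7] 580
lens 0.54 [405.4, 274.3] 120
board 0.54 [232.0, 236.2] 123
tray 0.56 [327.5, 223.5] 1746
holder 0.62 [228.5, 228.0] 2548
holder 0.18 [407.8, 278.9] 148
scene [[ 0.805  0.453 -0.384  1.08 ]
 [ 0.594 -0.622  0.51  -0.687]
 [-0.008 -0.639 -0.769  1.134]
 [ 0.     0.     0.     1.   ]]
clip 0.74 [243.6, 221.1] 230
clip 0.68 [272.6, 244.5] 266
clip 0.62 [244.0, 247.5] 267
magnifier 0.85 [300.4, 163.5] 531
thumbscrew 0.71 [298.2, 162.7] 569
thumbscrew 0.63 [297.9, 192.4] 3336
lens 0.86 [298.0, 161.6] 510
board 0.85 [292.5, 185.6] 1069
tray 0.67 [309.7, 287.1] 740
holder 0.56 [295.0, 192.1] 3232
{'time_s': 0.8, 'joints': array([68.442, 17.576, 86.309, -0.001, 76.112, -4.212]), 'qd': array([-0.024,  0.055, -0.016, -0.044, -0.078,  0.021]), 'tau': array([ -0.001, -45.74 , -25.233,  -0.   ,   0.   ,  -0.   ]), 'tcp_pos': array([0.171, 0.549, 0.231]), 'tool_rot': array([[-0.955,  0.298,  0.   ],
       [ 0.298,  0.955,  0.   ],
       [-0.   ,  0.   , -1.   ]]), 'ft_force': array([ 0.307, -0.209, -0.292]), 'wrist_torque': array([ 0.004,  0.007, -0.026]), 'finger_force': 0.0, 'opening': 0.9964183724165514}
```

View pics/top.png

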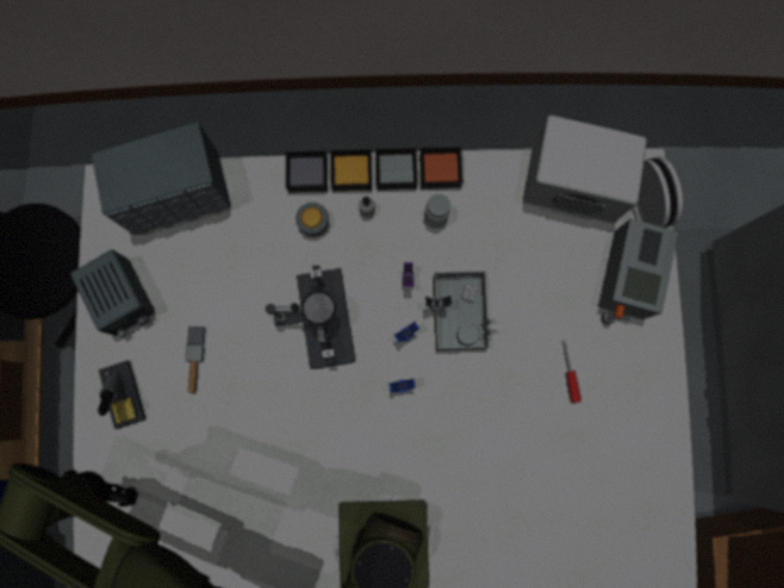

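View pics/scene.png

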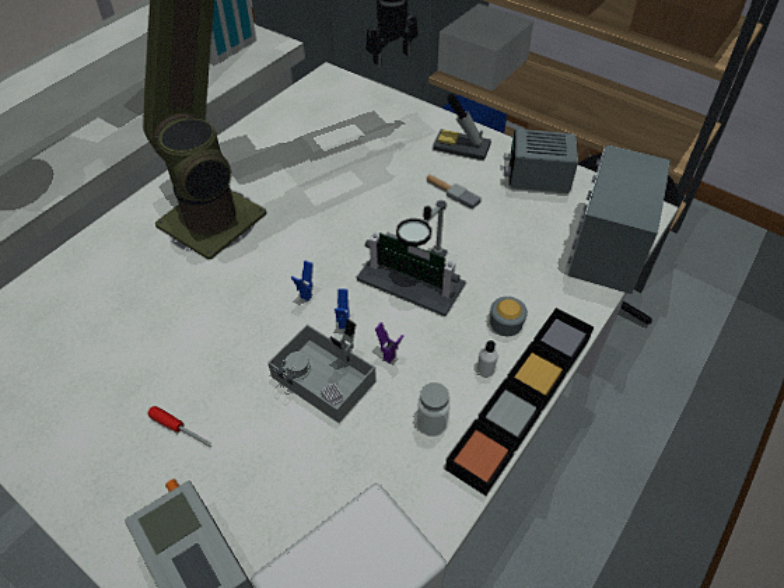

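The top view shows the holder with its lens at (319,307) and its post on the left at (275,315). The tray is at (460,312). Clip candidates in the top view:
- the steel/black one at (437,304), sitting on the tray's left (+y) wall
- blue ones at (406,333) and (402,386)
- a purple one at (408,275)

Only the steel one fits the description.

Run:
```python
from h import *
np.set_printoptions(precision=3,suppress=True)
a=arm.read_camera("top");b=arm.read_camera("scene")
c1=cv2.resize(a[180:270,180:360],(800,400),interpolation=cv2.INTER_CUBIC)
c2=cv2.resize(b[130:300,180:350],(600,600),interpolation=cv2.INTER_CUBIC)
cv2.imwrite("pics/c1.png",cv2.convertScaleAbs(c1,alpha=1.8));
T=cam("top");S=cam("scene")
print("lens",at_z(T,[222.7,222.7],.165),at_z(S,[298,161.6],.165))
for r in arm.cut_out("top","lens")[:1]:
    (x,y),w,ang=cv2.fitEllipse(max(cv2.findContours(r["pixels"].astype(np.uint8),0,1)[0],key=len));print(x,y,w,at_z(T,[x,y],.165))
print("clip",at_z(T,[309.9,215.6],.09),at_z(S,[243.6,247.5-0],.09))
r=arm.cut_out("top","tray")[0]
bx=cv2.boxPoints(cv2.minAreaRect(np.argwhere(r["pixels"])[:,::-1].astype(np.float32)));print(bx);print(at_z(T,bx,.055))
```

```text
lens [[0.527 0.138 0.165]] [[0.536 0.141 0.165]]
219.62698364257812 219.3262939453125 (21.281280517578125, 48.1562614440918) [[0.538 0.148 0.165]]
clip [[ 0.552 -0.132  0.09 ]] [[ 0.565 -0.158  0.09 ]]
[[308.432 194.092]
 [347.703 192.689]
 [349.71  248.868]
 [310.438 250.27 ]]
[[ 0.629 -0.132  0.055]
 [ 0.63  -0.261  0.055]
 [ 0.445 -0.259  0.055]
 [ 0.445 -0.132  0.055]]
```

View pics/c1.png

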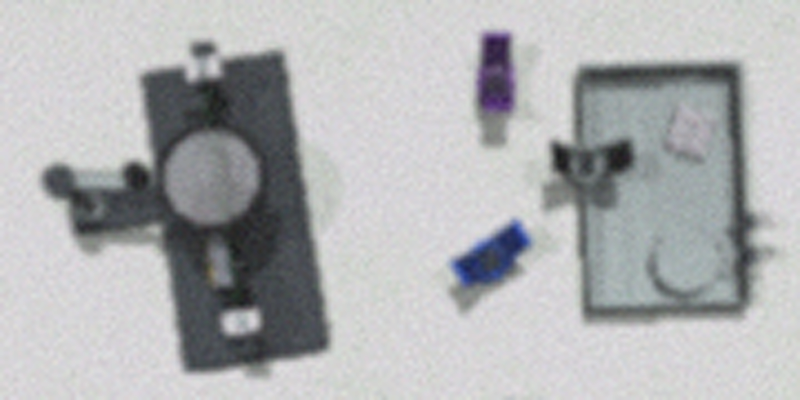

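The crop confirms the steel clip with black grips at crop (590,160), straddling the tray's left wall. The lens is at (212,178), the thumbscrew at (138,177) and the post at (58,181).

Run:
```python
from h import *
np.set_printoptions(precision=3,suppress=True)
T=cam("top")
f=lambda uv,z:at_z(T,180+np.array(uv,float).reshape(-1,2)/4.4444-.4,z)
print("post",f([58,181],.158),"screw",f([138,177],.198),"lens",f([212,178],.170))
print("upr",f([[204,66],[243,322]],.122))
b=f([[142,73],[285,53],[328,348],[185,370]],.014);print("base",b,b.mean(0),"yaw",np.degrees(np.arctan2((b[0]-b[3])[1],(b[0]-b[3])[0])))
t=f([[577,67],[742,67],[745,308],[587,312]],.055);print("tray",t,t.mean(0))
print("clip tips",f([[560,155],[625,155]],.118))
```

```text
post [[0.538 0.231 0.158]] screw [[0.533 0.171 0.198]] lens [[0.535 0.124 0.17 ]]
upr [[0.622 0.133 0.122]
 [0.441 0.108 0.122]]
base [[0.639 0.191 0.014]
 [0.651 0.082 0.014]
 [0.428 0.054 0.014]
 [0.414 0.161 0.014]] [0.533 0.122 0.014] yaw 7.659170102397816
tray [[ 0.627 -0.135  0.055]
 [ 0.623 -0.257  0.055]
 [ 0.445 -0.251  0.055]
 [ 0.446 -0.136  0.055]] [ 0.535 -0.195  0.055]
clip tips [[ 0.552 -0.116  0.118]
 [ 0.551 -0.162  0.118]]
```

>>> send_rows:
  motion:
    - {"dx": 30,"dy": -36,"dz": 12,"spin": -7,"jaw": -1}
    - {"dx": 30,"dy": -36,"dz": 12,"spin": -7,"jaw": -1}
    - {"dx": 30,"dy": -36,"dz": 12,"spin": -7,"jaw": -1}
    - {"dx": 30,"dy": -36,"dz": 12,"spin": -7,"jaw": -1}
    - {"dx": 30,"dy": -36,"dz": 12,"spin": -7,"jaw": -1}

```text
time_s: 1.5
tcp_pos: [0.3223, 0.3674, 0.292]
tool_rot: [[-0.607, 0.794, 0.001], [0.794, 0.607, 0.0], [-0.0, 0.001, -1.0]]
ft_force: [-0.4, 0.4, 0.0]
opening: 0.997
finger_force: 0.0
```

>>> send_rows:
  motion:
    - {"dx": 30,"dy": -36,"dz": 10,"spin": -7,"jaw": -1}
    - {"dx": 30,"dy": -36,"dz": 10,"spin": -7,"jaw": -1}
    - {"dx": 30,"dy": -36,"dz": 10,"spin": -7,"jaw": -1}
    - {"dx": 30,"dy": -36,"dz": 10,"spin": -7,"jaw": -1}
    - {"dx": 30,"dy": -36,"dz": 10,"spin": -7,"jaw": -1}

```text
time_s: 2.0
tcp_pos: [0.4724, 0.1872, 0.342]
tool_rot: [[-0.041, 0.999, 0.001], [0.999, 0.041, 0.0], [0.0, 0.001, -1.0]]
ft_force: [0.3, 1.4, 0.5]
opening: 1.0
finger_force: 0.0
```

>>> send_rows:
  motion:
    - {"jaw": -1}
    - {"jaw": -1}
    - {"jaw": -1}
    - {"jaw": -1}
    - {"jaw": -1}

```text
validation failed for argument at $.mo...
```

Run:
```python
from h import *
np.set_printoptions(precision=3,suppress=True)
s=arm.get_state();print(s["time_s"],s["tcp_pos"],s["joints"],s["tool_rot"])
W=cam("wrist");a=arm.read_camera("wrist");cv2.imwrite("pics/w1.png",a);print(W[2])
np.save("w1.npy",W[2])
for t in("magnifier","thumbscrew","lens","board","holder"):
    for r in arm.cut_out("wrist",t)[:2]: print(t,round(r["score"],2),r["xy"],r["pixels"].sum())
```

```text
2.0 [0.472 0.187 0.342] [16.842  8.193 83.146  0.012 88.619 14.485] [[-0.041  0.999  0.001]
 [ 0.999  0.041  0.   ]
 [ 0.     0.001 -1.   ]]
[[ 0.999  0.04   0.014  0.47 ]
 [ 0.042 -0.947 -0.318  0.268]
 [ 0.001  0.319 -0.948  0.484]
 [ 0.     0.     0.     1.   ]]
magnifier 0.74 [340.5, 235.4] 5051
thumbscrew 0.62 [340.8, 236.7] 5028
lens 0.97 [339.7, 235.6] 5012
board 0.74 [305.3, 215.1] 2210
holder 0.86 [329.9, 205.8] 14857
holder 0.41 [338.9, 236.1] 4798
```

View pics/w1.png

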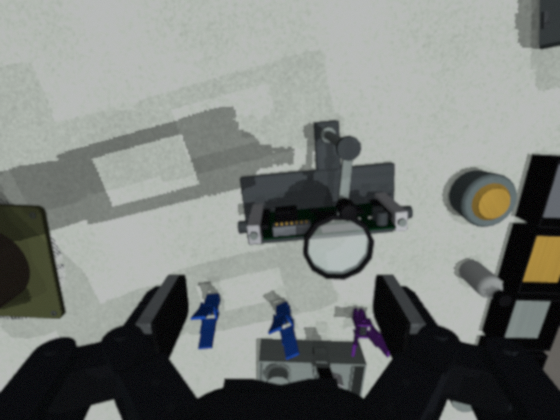

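The wrist view shows the hub at (348,148), the thumbscrew at (345,208) and the lens at (339,246). The upright tops are near (253,236) and (400,220).

Run:
```python
from h import *
np.set_printoptions(precision=3,suppress=True)
K,d,_=cam("wrist");W=(K,d,np.load("w1.npy"))
print("hub",at_z(W,[348,148],.168),"screw",at_z(W,[345,207],.198),"lens",at_z(W,[339,245],.17))
print("upr",at_z(W,[[253,238],[400,221]],.122));print("postbase",at_z(W,[326,133],.014))
b=at_z(W,[[241,175],[394,162],[397,212]],.014);print(b)
a=cv2.imread("pics/w1.png")[110:280,220:420]
cv2.imwrite("pics/w1c.png",cv2.convertScaleAbs(cv2.resize(a,None,fx=3.5,fy=3.5,interpolation=cv2.INTER_CUBIC),alpha=1.4))
```

```text
hub [[0.538 0.229 0.168]] screw [[0.534 0.179 0.198]] lens [[0.539 0.128 0.17 ]]
upr [[0.444 0.111 0.122]
 [0.619 0.141 0.122]]
postbase [[0.537 0.23  0.014]]
[[0.417 0.165 0.014]
 [0.64  0.193 0.014]
 [0.656 0.117 0.014]]
```

View pics/w1c.png

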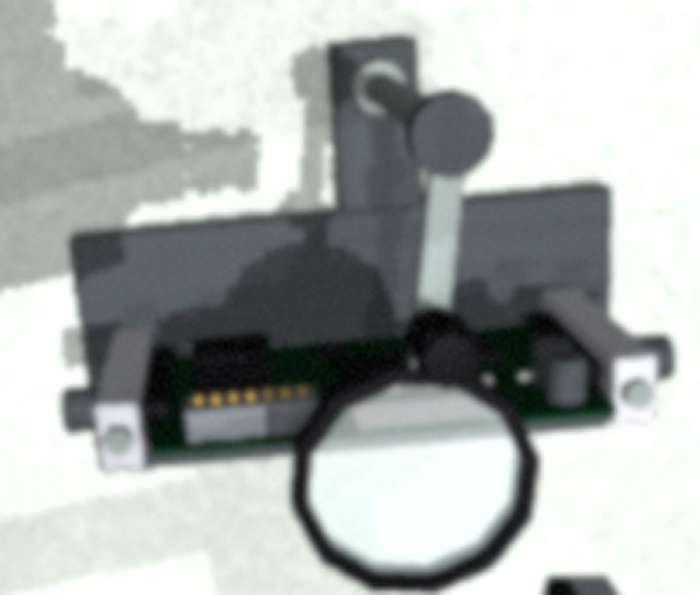

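>>> send_rows:
  motion:
    - {"dx": 34,"dy": -7,"dz": -20,"spin": -2,"jaw": -1}
    - {"dx": 33,"dy": -6,"dz": -30,"spin": 0,"jaw": -1}
    - {"dx": 0,"dy": 0,"dz": -40,"spin": 0,"jaw": -1}
    - {"dx": 0,"dy": 0,"dz": -30,"spin": 0,"jaw": -1}
    - {"dx": 0,"dy": 0,"dz": 0,"spin": 0,"jaw": -1}

```text
time_s: 2.8
tcp_pos: [0.5338, 0.1766, 0.2163]
tool_rot: [[-0.014, 1.0, -0.011], [1.0, 0.014, -0.002], [-0.002, -0.011, -1.0]]
ft_force: [-0.4, -0.6, -0.4]
opening: 1.001
finger_force: 0.0
```

Run:
```python
from h import *
np.set_printoptions(precision=3,suppress=True)
s=arm.get_state();print(s["tcp_pos"])
W=cam("wrist");a=arm.read_camera("wrist");np.save("w2.npy",W[2])
print(proj(W,[[.539,.174,.198],[.538,.229,.168],[.539,.128,.17],s["tcp_pos"]]))
cv2.imwrite("pics/w2.png",cv2.convertScaleAbs(a,alpha=1.4))
```

```text
[0.534 0.177 0.216]
[[287.392 262.301]
 [287.272 153.613]
 [285.45  303.772]
 [277.282 274.763]]
```

View pics/w2.png

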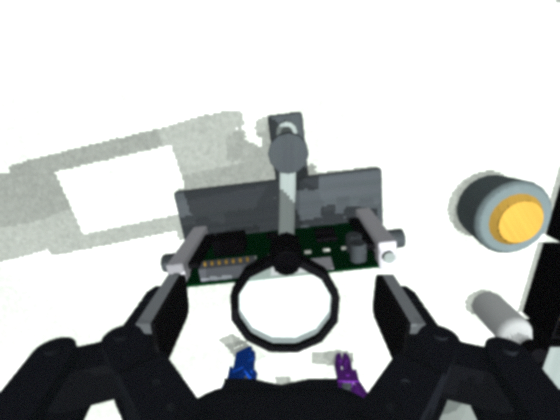

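The screw top at (288,260) matches the prediction (287,262). Going down to pinch it.

>>> send_rows:
  motion:
    - {"dx": 0,"dy": 0,"dz": -15,"spin": 0,"jaw": -1}
    - {"dx": 0,"dy": 0,"dz": -15,"spin": 0,"jaw": -1}
    - {"dx": 0,"dy": 0,"dz": -12,"spin": 0,"jaw": -1}
    - {"dx": 0,"dy": 0,"dz": 0,"spin": 0,"jaw": -1}
    - {"dx": 0,"dy": 0,"dz": 0,"spin": 0,"jaw": -1}

```text
time_s: 3.35
tcp_pos: [0.5389, 0.1764, 0.1804]
tool_rot: [[-0.012, 1.0, 0.001], [1.0, 0.012, 0.0], [0.0, 0.001, -1.0]]
ft_force: [-0.5, 0.8, -0.1]
opening: 0.997
finger_force: 0.0
```

>>> send_rows:
  motion:
    - {"dx": 0,"dy": 0,"dz": 0,"spin": 0,"jaw": 1}
    - {"dx": 0,"dy": 0,"dz": 0,"spin": 0,"jaw": 1}
    - {"dx": 0,"dy": 0,"dz": 0,"spin": 0,"jaw": 1}
    - {"dx": 0,"dy": 0,"dz": 0,"spin": 0,"jaw": 1}
    - {"dx": 0,"dy": 0,"dz": 0,"spin": 0,"jaw": 1}
  newtons: 25

```text
time_s: 3.85
tcp_pos: [0.5384, 0.1757, 0.1795]
tool_rot: [[-0.011, 1.0, -0.0], [1.0, 0.011, -0.0], [-0.0, -0.0, -1.0]]
ft_force: [0.1, -0.7, 1.2]
opening: 0.172
finger_force: 24.4
```

>>> send_rows:
  motion:
    - {"dx": -3.9,"dy": 0.2,"dz": 0,"spin": -4,"jaw": 1}
    - {"dx": -3.8,"dy": 0.3,"dz": 0,"spin": -4,"jaw": 1}
    - {"dx": -3.8,"dy": 0.7,"dz": 0,"spin": -4,"jaw": 1}
    - {"dx": -3.7,"dy": 0.9,"dz": 0,"spin": -4,"jaw": 1}
    - {"dx": -3.6,"dy": 1.2,"dz": 0,"spin": -4,"jaw": 1}

```text
time_s: 4.35
tcp_pos: [0.5198, 0.1785, 0.1795]
tool_rot: [[0.334, 0.943, 0.0], [0.943, -0.334, -0.001], [-0.001, 0.001, -1.0]]
ft_force: [0.3, -2.1, 0.9]
opening: 0.175
finger_force: 24.6
```

>>> send_rows:
  motion:
    - {"dx": -3.6,"dy": 1.5,"dz": 0,"spin": -4,"jaw": 1}
    - {"dx": -3.4,"dy": 1.7,"dz": 0,"spin": -4,"jaw": 1}
    - {"dx": -3.3,"dy": 1.9,"dz": 0,"spin": -4,"jaw": 1}
    - {"dx": -3.2,"dy": 2.2,"dz": 0,"spin": -4,"jaw": 1}
    - {"dx": -3.1,"dy": 2.3,"dz": 0,"spin": -4,"jaw": 1}

```text
time_s: 4.85
tcp_pos: [0.5028, 0.1877, 0.1795]
tool_rot: [[0.636, 0.771, -0.0], [0.771, -0.636, -0.002], [-0.002, 0.001, -1.0]]
ft_force: [-0.3, -3.3, 1.7]
opening: 0.174
finger_force: 24.6
```

>>> send_rows:
  motion:
    - {"dx": -2.8,"dy": 2.6,"dz": 0,"spin": -4,"jaw": 1}
    - {"dx": -2.7,"dy": 2.7,"dz": 0,"spin": -4,"jaw": 1}
    - {"dx": -2.4,"dy": 2.9,"dz": 0,"spin": -4,"jaw": 1}
    - {"dx": -2.3,"dy": 3.1,"dz": 0,"spin": -4,"jaw": 1}
    - {"dx": -2.0,"dy": 3.3,"dz": 0,"spin": -4,"jaw": 1}

```text
time_s: 5.35
tcp_pos: [0.4901, 0.2022, 0.1795]
tool_rot: [[0.862, 0.507, -0.001], [0.507, -0.862, -0.002], [-0.002, 0.001, -1.0]]
ft_force: [-1.8, -3.8, 3.6]
opening: 0.177
finger_force: 24.8
```

>>> send_rows:
  motion:
    - {"dx": -1.8,"dy": 3.4,"dz": 0,"spin": -4,"jaw": 1}
    - {"dx": -1.6,"dy": 3.5,"dz": 0,"spin": -4,"jaw": 1}
    - {"dx": -1.3,"dy": 3.6,"dz": 0,"spin": -4,"jaw": 1}
    - {"dx": -1.1,"dy": 3.7,"dz": 0,"spin": -4,"jaw": 1}
    - {"dx": -0.8,"dy": 3.7,"dz": 0,"spin": -4,"jaw": 1}

```text
time_s: 5.85
tcp_pos: [0.4833, 0.2202, 0.1795]
tool_rot: [[0.983, 0.182, -0.002], [0.182, -0.983, -0.002], [-0.002, 0.002, -1.0]]
ft_force: [-2.1, -3.0, 3.5]
opening: 0.168
finger_force: 24.8
```

>>> send_rows:
  motion:
    - {"dx": 0,"dy": 0,"dz": 0,"spin": 0,"jaw": -1}
    - {"dx": 0,"dy": 0,"dz": 0,"spin": 0,"jaw": -1}
    - {"dx": 0,"dy": 0,"dz": 0,"spin": 0,"jaw": -1}
    - {"dx": 0,"dy": 0,"dz": 10,"spin": 0,"jaw": -1}
    - {"dx": 0,"dy": 0,"dz": 20,"spin": 0,"jaw": -1}

```text
time_s: 6.35
tcp_pos: [0.4832, 0.2208, 0.2086]
tool_rot: [[0.983, 0.185, -0.004], [0.185, -0.983, -0.001], [-0.004, 0.001, -1.0]]
ft_force: [-0.2, 0.2, -0.9]
opening: 0.992
finger_force: 0.0
```

>>> send_rows:
  motion:
    - {"dx": 0,"dy": 0,"dz": 30,"spin": 0,"jaw": -1}
    - {"dx": 0,"dy": 0,"dz": 30,"spin": 0,"jaw": -1}
    - {"dx": 6,"dy": -40,"dz": 5,"spin": -2,"jaw": -1}
    - {"dx": 6,"dy": -40,"dz": 0,"spin": -2,"jaw": -1}
    - {"dx": 8,"dy": -40,"dz": 0,"spin": -2,"jaw": -1}

```text
time_s: 6.85
tcp_pos: [0.5046, 0.1003, 0.2758]
tool_rot: [[0.997, 0.082, 0.002], [0.082, -0.997, 0.0], [0.002, -0.0, -1.0]]
ft_force: [0.2, -0.7, 0.4]
opening: 1.001
finger_force: 0.0
```

>>> send_rows:
  motion:
    - {"dx": 8,"dy": -40,"dz": 0,"spin": -2,"jaw": -1}
    - {"dx": 8,"dy": -40,"dz": 0,"spin": -2,"jaw": -1}
    - {"dx": 8,"dy": -40,"dz": 0,"spin": -0.5,"jaw": -1}
    - {"dx": 8,"dy": -40,"dz": 0,"spin": 0,"jaw": -1}
    - {"dx": 8,"dy": -40,"dz": -10,"spin": 0,"jaw": -1}

```text
time_s: 7.35
tcp_pos: [0.5457, -0.1009, 0.2665]
tool_rot: [[1.0, 0.003, 0.004], [0.003, -1.0, -0.001], [0.004, 0.001, -1.0]]
ft_force: [1.6, 0.8, -1.0]
opening: 1.002
finger_force: 0.0
```

>>> send_rows:
  motion:
    - {"dx": 8,"dy": -37,"dz": -20,"spin": 0,"jaw": -1}
    - {"dx": 0,"dy": 0,"dz": -10,"spin": 0,"jaw": -1}
    - {"dx": 0,"dy": 0,"dz": 0,"spin": 0,"jaw": -1}
    - {"dx": 0,"dy": 0,"dz": 0,"spin": 0,"jaw": -1}
    - {"dx": 0,"dy": 0,"dz": 0,"spin": 0,"jaw": -1}

```text
time_s: 7.85
tcp_pos: [0.5526, -0.1346, 0.2354]
tool_rot: [[1.0, 0.004, 0.001], [0.004, -1.0, -0.0], [0.001, 0.0, -1.0]]
ft_force: [0.7, -0.6, -0.5]
opening: 1.002
finger_force: 0.0
```

Run:
```python
from h import *
np.set_printoptions(precision=3,suppress=True)
s=arm.get_state();print(s["tcp_pos"],s["tool_rot"],s["joints"])
W=cam("wrist");a=arm.read_camera("wrist");np.save("w3.npy",W[2])
print(proj(W,[[.552,-.137,.062],[.552,-.109,.114],[.552,-.165,.114],s["tcp_pos"]]))
for r in arm.cut_out("wrist","clip")[:4]: print(round(r["score"],2),r["xy"],r["pixels"].sum())
cv2.imwrite("pics/w3.png",cv2.convertScaleAbs(cv2.resize(a,(784,588)),alpha=1.4))
t=arm.read_camera("top")
c=cv2.resize(t[180:270,180:360],(800,400),interpolation=cv2.INTER_CUBIC)
cv2.imwrite("pics/t3.png",cv2.convertScaleAbs(c,alpha=1.8))
```

```text
[ 0.553 -0.135  0.235] [[ 1.     0.004  0.001]
 [ 0.004 -1.    -0.   ]
 [ 0.001  0.    -1.   ]] [-17.96   16.865  86.769   0.022  76.289  71.789]
[[281.069 191.324]
 [248.394 206.824]
 [314.187 207.126]
 [277.601 279.549]]
0.87 [214.9, 122.4] 2034
0.72 [210.9, 339.8] 1616
0.67 [286.1, 194.5] 2000
0.64 [209.0, 249.7] 1650
```

View pics/w3.png

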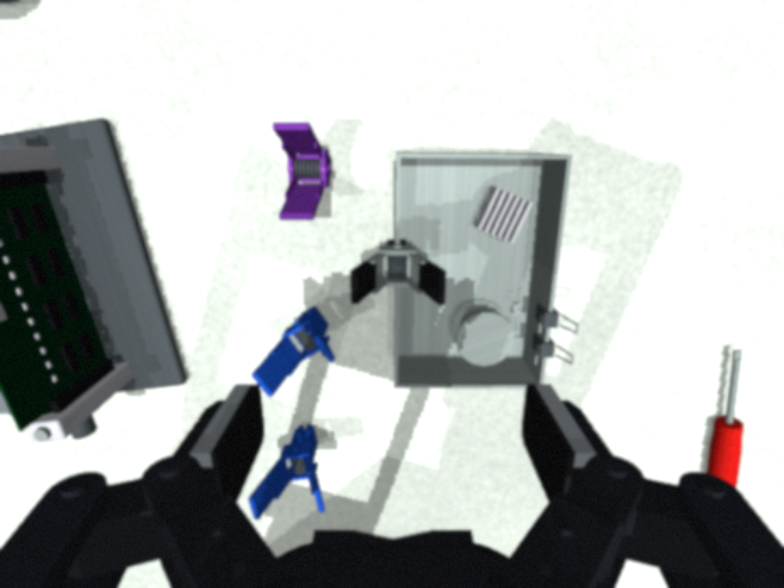

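The steel clip's handle ends are at (352,285) and (445,285), so its midplane is at about y=-0.1395 and x=0.552. The second arm of the look-alikes stays low on the table, clear of the fingers.

>>> send_rows:
  motion:
    - {"dx": 0,"dy": -5,"dz": -30,"spin": 0,"jaw": -1}
    - {"dx": 0,"dy": 0,"dz": -40,"spin": 0,"jaw": -1}
    - {"dx": 0,"dy": 0,"dz": -30,"spin": 0,"jaw": -1}
    - {"dx": 0,"dy": 0,"dz": 0,"spin": 0,"jaw": -1}
    - {"dx": 0,"dy": 0,"dz": 0,"spin": 0,"jaw": -1}

```text
time_s: 8.5
tcp_pos: [0.5525, -0.1404, 0.1348]
tool_rot: [[1.0, 0.003, -0.0], [0.003, -1.0, 0.0], [-0.0, -0.0, -1.0]]
ft_force: [-0.2, 0.1, 0.1]
opening: 0.999
finger_force: 0.0
```

Run:
```python
from h import *
np.set_printoptions(precision=3,suppress=True)
s=arm.get_state();print(s["tcp_pos"])
W=cam("wrist");a=arm.read_camera("wrist")
print(proj(W,[[.552,-.1395,.062],[.552,-.1115,.114],[.552,-.1675,.114],s["tcp_pos"]])*1.4)
r=arm.cut_out("wrist","clip")
for q in r[:3]: print(round(q["score"],2),np.array(q["xy"])*1.4,q["pixels"].sum())
b=cv2.convertScaleAbs(cv2.resize(a,(784,588)),alpha=1.4)
cv2.imwrite("pics/w4.png",np.hstack([b[150:588,180:620],]))
cv2.imwrite("pics/w4.png",np.vstack([b[200:588,150:650],cv2.resize(cv2.imread("pics/t3.png")[:,:450],(500,210))[:200]]))
```

```text
[ 0.553 -0.14   0.135]
[[387.891 318.354]
 [316.561 365.435]
 [457.082 365.927]
 [388.644 391.369]]
0.9 [245.56 181.02] 4633
0.75 [275.8  521.08] 644
0.6 [388.78 335.72] 4548
```

View pics/w4.png

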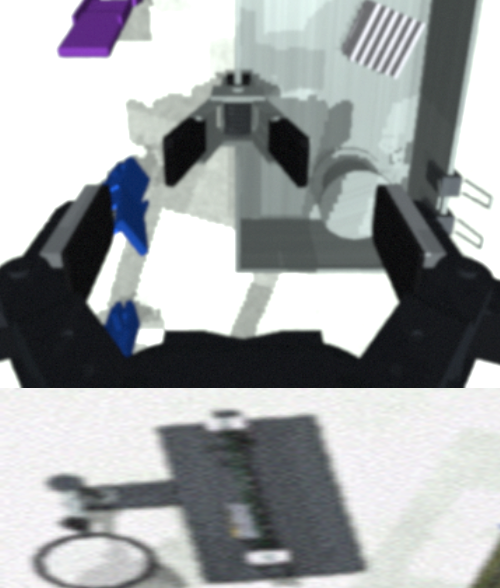

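The clip is where predicted (midplane 386 against 387 px), and the magnifier is well aside. Descending and squeezing.

>>> send_rows:
  motion:
    - {"dx": 0,"dy": 0,"dz": -20,"spin": 0,"jaw": -1}
    - {"dx": 0,"dy": 0,"dz": -20,"spin": 0,"jaw": -1}
    - {"dx": 0,"dy": 0,"dz": -10,"spin": 0,"jaw": -1}
    - {"dx": 0,"dy": 0,"dz": 0,"spin": 0,"jaw": -1}
    - {"dx": 0,"dy": 0,"dz": 0,"spin": 0,"jaw": -1}
  newtons: 35

```text
time_s: 9.1
tcp_pos: [0.5532, -0.141, 0.0854]
tool_rot: [[1.0, 0.003, 0.002], [0.003, -1.0, -0.001], [0.002, 0.001, -1.0]]
ft_force: [-0.6, 0.1, -0.2]
opening: 0.997
finger_force: 0.0
```

>>> send_rows:
  motion:
    - {"dx": 0,"dy": 0,"dz": 0,"spin": 0,"jaw": 1}
    - {"dx": 0,"dy": 0,"dz": 0,"spin": 0,"jaw": 1}
    - {"dx": 0,"dy": 0,"dz": 0,"spin": 0,"jaw": 1}
    - {"dx": 0,"dy": 0,"dz": 0,"spin": 0,"jaw": 1}
    - {"dx": 0,"dy": 0,"dz": 0,"spin": 0,"jaw": 1}
  newtons: 35

```text
time_s: 9.6
tcp_pos: [0.5551, -0.1413, 0.0876]
tool_rot: [[1.0, 0.002, 0.007], [0.002, -1.0, -0.002], [0.007, 0.002, -1.0]]
ft_force: [-0.0, 0.5, 13.4]
opening: 0.261
finger_force: 40.9
```

>>> send_rows:
  motion:
    - {"dx": 0,"dy": 0,"dz": 0,"spin": 0,"jaw": 1}
    - {"dx": 0,"dy": 0,"dz": 0,"spin": 0,"jaw": 1}
    - {"dx": 0,"dy": 0,"dz": 0,"spin": 0,"jaw": 1}
    - {"dx": 0,"dy": 0,"dz": 0,"spin": 0,"jaw": 1}
    - {"dx": 0,"dy": 0,"dz": 0,"spin": 0,"jaw": 1}

```text
time_s: 10.1
tcp_pos: [0.5551, -0.1415, 0.0876]
tool_rot: [[1.0, 0.002, 0.007], [0.003, -1.0, -0.002], [0.007, 0.002, -1.0]]
ft_force: [0.4, 0.9, 14.0]
opening: 0.263
finger_force: 41.0
```

Squeezed to the stop (about 24 mm). Lifting.

>>> send_rows:
  motion:
    - {"dx": 0,"dy": 0,"dz": 5,"spin": 0,"jaw": 1}
    - {"dx": 0,"dy": 0,"dz": 10,"spin": 0,"jaw": 1}
    - {"dx": 0,"dy": 0,"dz": 15,"spin": 0,"jaw": 1}
    - {"dx": 0,"dy": 0,"dz": 20,"spin": 0,"jaw": 1}
    - {"dx": 0,"dy": 0,"dz": 20,"spin": 0,"jaw": 1}

```text
time_s: 10.6
tcp_pos: [0.5517, -0.1406, 0.1549]
tool_rot: [[1.0, 0.003, -0.001], [0.003, -1.0, 0.0], [-0.001, -0.0, -1.0]]
ft_force: [0.8, -0.3, -0.5]
opening: 0.263
finger_force: 39.3
```

>>> send_rows:
  motion:
    - {"dx": 0,"dy": 0,"dz": 20,"spin": 0,"jaw": 1}
    - {"dx": 0,"dy": 0,"dz": 20,"spin": 0,"jaw": 1}
    - {"dx": 0,"dy": 0,"dz": 20,"spin": 0,"jaw": 1}
    - {"dx": 0,"dy": 0,"dz": 20,"spin": 0,"jaw": 1}
    - {"dx": 0,"dy": 0,"dz": 20,"spin": 0,"jaw": 1}

```text
time_s: 11.1
tcp_pos: [0.5517, -0.1407, 0.2553]
tool_rot: [[1.0, 0.003, -0.001], [0.003, -1.0, 0.0], [-0.001, -0.0, -1.0]]
ft_force: [-0.4, -0.1, -1.2]
opening: 0.267
finger_force: 39.3
```

Run:
```python
from h import *
np.set_printoptions(precision=3,suppress=True)
s=arm.get_state();print(s["tcp_pos"],s["opening"],s["tool_rot"],s["ft_force"])
W=cam("wrist");a=arm.read_camera("wrist");np.save("w5.npy",W[2]);cv2.imwrite("w5raw.png",a)
b=arm.read_camera("scene");cv2.imwrite("s5raw.png",b)
w=cv2.convertScaleAbs(cv2.resize(a,(784,588)),alpha=1.4)
print(proj(cam("scene"),s["tcp_pos"]))
q=b[90:240,180:380]
cv2.imwrite("pics/w5.png",np.vstack([w[60:360,:],cv2.convertScaleAbs(cv2.resize(q,(784,588)),alpha=1.3)[:300]]))
```

```text
[ 0.552 -0.141  0.255] 0.2668155929418336 [[ 1.     0.003 -0.001]
 [ 0.003 -1.     0.   ]
 [-0.001 -0.    -1.   ]] [-0.375 -0.092 -1.238]
[[239.79  202.337]]
```

View pics/w5.png

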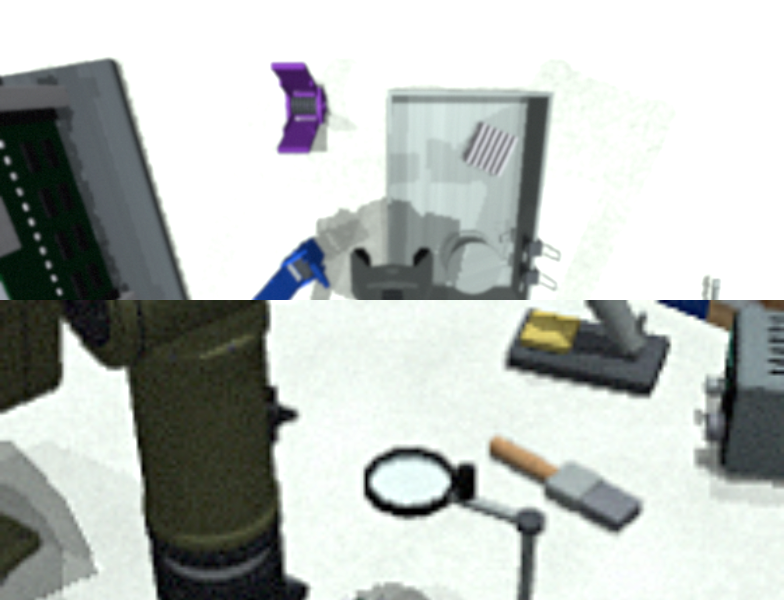

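The clip hangs squeezed, with its jaw tips at (357,250) and (428,250) in the wrist view; the magnifier is aside. Next I measure the pad from a stand-off beside the board.

>>> send_rows:
  motion:
    - {"dx": 0,"dy": 25,"dz": 0,"spin": 2,"jaw": 1}
    - {"dx": 0,"dy": 35,"dz": 0,"spin": 2,"jaw": 1}
    - {"dx": 0,"dy": 40,"dz": 0,"spin": 2,"jaw": 1}
    - {"dx": 0,"dy": 30,"dz": 0,"spin": 2,"jaw": 1}
    - {"dx": 0,"dy": 20,"dz": 0,"spin": 0,"jaw": 1}

```text
time_s: 11.7
tcp_pos: [0.5511, 0.0114, 0.253]
tool_rot: [[0.99, 0.144, -0.002], [0.144, -0.99, 0.001], [-0.002, -0.001, -1.0]]
ft_force: [-0.1, -0.6, -0.9]
opening: 0.259
finger_force: 39.3
```

>>> send_rows:
  motion:
    - {"dx": 0,"dy": 10,"dz": 0,"spin": 0,"jaw": 1}
    - {"dx": 0,"dy": 5,"dz": 0,"spin": 0,"jaw": 1}
    - {"dx": 0,"dy": 0,"dz": 0,"spin": 0,"jaw": 1}
    - {"dx": 0,"dy": 0,"dz": 0,"spin": 0,"jaw": 1}
    - {"dx": 0,"dy": 0,"dz": 0,"spin": 0,"jaw": 1}

```text
time_s: 12.2
tcp_pos: [0.5524, 0.0232, 0.2542]
tool_rot: [[0.99, 0.141, -0.0], [0.141, -0.99, -0.0], [-0.0, 0.0, -1.0]]
ft_force: [0.6, -0.4, -0.4]
opening: 0.26
finger_force: 39.3
```

Run:
```python
from h import *
np.set_printoptions(precision=3,suppress=True)
s=arm.get_state();print(s["tcp_pos"],s["opening"],s["tool_rot"],s["joints"])
W=cam("wrist");a=arm.read_camera("wrist");np.save("w6.npy",W[2]);cv2.imwrite("w6raw.png",a)
B=cv2.imread("w6raw.png")
R=np.array([[np.cos(.134),-np.sin(.134)],[np.sin(.134),np.cos(.134)]])
C=np.array([.532,.123])
def H(x,y,z): return np.r_[C+R@[x,y],z]
print("pred edge ends, pad corners(-y face)",proj(W,[H(-80,0,.124)*0+H(-.08,0,.124),H(.08,0,.124),H(-.006,0,.124),H(.046,0,.124),H(-.006,0,.102),H(.046,0,.102),H(-.08,0,.03),H(.08,0,.03)]))
for t in("board","clip"):
  for r in arm.cut_out("wrist",t)[:3]:
    m=r["pixels"].astype(np.uint8);print(t,round(r["score"],2),r["xy"],m.sum(),cv2.boundingRect(m))
    if t=="board":
        print(cv2.boxPoints(cv2.minAreaRect(np.argwhere(m)[:,::-1].astype(np.float32))))
        hsv=cv2.cvtColor(B,cv2.COLOR_BGR2HSV)
        mm=cv2.morphologyEx(m,cv2.MORPH_CLOSE,np.ones((15,15)))
        p=((mm>0)&(hsv[...,1]<70)&(hsv[...,2]>70)).astype(np.uint8)
        n,l,st,ce=cv2.connectedComponentsWithStats(p)
        for i in range(1,n):
            if st[i,4]>60: print("  blob",st[i],ce[i],cv2.boxPoints(cv2.minAreaRect(np.argwhere(l==i)[:,::-1].astype(np.float32))).tolist())
```

```text
[0.552 0.023 0.254] 0.260240056442197 [[ 0.99   0.141 -0.   ]
 [ 0.141 -0.99  -0.   ]
 [-0.     0.    -1.   ]] [-1.955 14.843 86.899 -0.023 78.26  79.972]
pred edge ends, pad corners(-y face) [[172.274 288.415]
 [153.067 115.333]
 [164.029 215.878]
 [157.587 157.401]
 [171.783 208.282]
 [166.241 153.53 ]
 [195.958 247.371]
 [185.134 112.188]]
board 0.54 [474.1, 7.8] 1009 (443, 0, 79, 21)
[[443.   0.]
 [521.   0.]
 [521.  20.]
 [443.  20.]]
  blob [ 443    0   79   21 1009] [475.443   7.464] [[443.0, 0.0], [521.0, 0.0], [521.0, 20.0], [443.0, 20.0]]
clip 0.92 [280.5, 271.9] 5008 (250, 219, 60, 124)
clip 0.85 [343.9, 245.7] 1487 (327, 222, 57, 56)
clip 0.65 [382.5, 133.1] 1874 (359, 105, 56, 65)
```

Run:
```python
from h import *
np.set_printoptions(precision=3,suppress=True)
B=cv2.imread("w6raw.png");G=cv2.cvtColor(B,cv2.COLOR_BGR2GRAY)
print(G[90:300:6,120:216:4])
print("BGR",B[186,140:200:4].tolist())
```

```text
[[231 232 232 234 231 164 165 232 231 215 214 232 233 223  88  86  87  87
   84  88  87  86  87  89]
 [231 232 233 233 233 210 140 231 199 179 184 141 233 227  93  83  85  83
   85  85  85  86  86  89]
 [234 233 230 232 232 227 116 230 231 204 163 204 232 230 108  84  83  84
   83  81  84  87  88  89]
 [233 233 232 232 233 229  97  96  93  77  43  25  34  38  12  13  13  14
   19  47  77  82  84  86]
 [232 232 231 233 232 231 112  94  78  24  14  16  25  26   9   9  12   3
   21  48  79  81  81  82]
 [233 234 233 231 233 200 105  67  58  34  13  16  15  14  17  14  15  24
   55  58  80  81  81  80]
 [231 233 233 232 228  93  87  85  82  40  12  14  16  20  16  13  13  20
   62  79  79  81  83  81]
 [233 232 230 232 231 101  82  81  81  45  17  13  13  87  36  25  13  14
   58  77  80  81  83  81]
 [227 227 231 229 227 226 210  89  89  53  16  15  14  15  18  25  13  12
   54  71  80  80  81  80]
 [233 231 228 233 231 227 227 104  94  68  21  11  11  39  84  21  11  15
   52  77  80  81  82  81]
 [ 85  86  87  83  82  77  76  84  93  77  24  14  13  14  22  30  15  15
   52  59  81  8
[... 1963 characters left out ...]
 233 234 148 141 140  45  14  16  27  21
   74  99  84 205 227 233]
 [166 161 166 169 166 174 214 231 234 232 227 224 219  66  16  66  93  89
  102  85 156 224 228 226]
 [230 232 233 234 233 231 231 232 232 231 227 224 217 140  97 212 219 220
  132  95 222 223 227 225]
 [233 230 232 232 231 234 233 233 233 230 222 220 221 225 171 171 153 229
  165  72 225 224 223 223]
 [232 233 233 232 232 233 232 233 232 233 224 223 220 220 212 200 219 199
  204 221 225 226 223 224]]
BGR [[229, 234, 230], [228, 233, 228], [225, 230, 226], [138, 141, 135], [100, 96, 88], [86, 88, 75], [103, 103, 98], [87, 83, 83], [73, 70, 69], [15, 23, 12], [52, 53, 47], [15, 17, 12], [11, 19, 5], [13, 24, 6], [67, 65, 59]]
```

Run:
```python
from h import *
np.set_printoptions(precision=4,suppress=True,linewidth=200)
K,d,_=cam("wrist");W=(K,d,np.load("w6.npy"))
B=cv2.imread("w6raw.png");G=cv2.cvtColor(B,cv2.COLOR_BGR2GRAY)
for r in range(146,224,4): print(r,G[r,150:182])
# clip jaws near the view centre
print("mouth pred",proj(W,[[.5524,.0232,.2542-.0256-.038]]))
print(G[214:236:3,244:320:3])
```

```text
146 [93 94 93 93 93 85 72 53 42 30 23 16 11 13 12 13 12 15 15 14 14 12 17 29 44 47 35 22 14 23 27 28]
150 [93 94 93 94 92 88 77 59 44 33 24 15 15 15 14 12 11 17 13 14 14 14 14 15 16 21 22 19 15 19 30 26]
154 [ 92  94  94  93  94  93  83  70  52  41  34  27  28  34  46  58  67  75  75  64  43  20  15  34  80 124 127  89  40  17  13  17]
158 [82 89 92 93 95 92 89 75 60 55 73 91 90 83 83 82 82 82 81 73 50 28 16 15 24 36 42 31 19 17 16 13]
162 [83 91 93 94 93 94 92 83 68 54 59 75 80 81 82 82 83 84 83 77 62 38 19 13 17 17 22 21 19 16 16 11]
166 [ 80  89  93  94  93  93  95  90  77  61  52  75  95  93  86  84  83  84  85  82  71  48  25  14  28  69 118 137 101  47  18  16]
170 [86 91 93 94 94 95 95 91 83 66 54 71 95 92 85 83 83 83 83 82 74 55 33 19 18 24 32 34 25 16 15 20]
174 [82 86 91 93 94 94 94 92 87 74 58 64 85 95 88 82 82 81 82 81 79 69 45 21 17 16 26 40 42 31 19 16]
178 [138 112  97  94  94  94  95  92  90  86  67  52  64  83  86  81  82  81  83  82  82  74  51  29  16  31  77 129 144 107  51  21]
182 [198 159 118  98  94  93  95  93  93  90  78  61  57  69  84  86  83  83  83  83  
[... 1577 characters left out ...]
 163 165 168 168 164 164 164 161 166 169 171 171 189 195]
 [119 146 145  92  66  81 157 161 159 161 164 163 164 166 172 165 160 160 134  72  80 143 166 177 231 232]
 [116 147 120  53   8  17  97 157 165 161 159 165 163 161 163 166 164 144  48  13  26  90 160 194 233 233]
 [114 142 100  66  38  17  25 135 162 163 163 162 164 161 161 164 168  87  12  23  61  80 153 199 227 227]
 [112 141 106  67  64  47  18 123 166 163 162 158 157 160 165 162 161  79  18  59  68  78 142 211 223 227]
 [113 143 104  68  67  64  43  97 127 111 100  89  82  93 103 115 126  70  52  66  68  73 149 218 226 225]
 [108 139 106  67  68  67  66  66  66  69  69  78  79  77  67  67  67  68  67  68  70  73 161 224 226 221]]
```

Run:
```python
from h import *
np.set_printoptions(precision=4,suppress=True,linewidth=200)
K,d,_=cam("wrist");W=(K,d,np.load("w6.npy"))
p=at_z(W,[[158.9,156],[165.2,213]],.124);print(p,p.mean(0),np.linalg.norm(p[0]-p[1]),np.degrees(np.arctan2(*(p[0]-p[1])[1::-1])))
print("mouth",at_z(W,[[279,231]],.1906), "edges",at_z(W,[[263,226],[294.5,226]],.1906))
```

```text
[[0.5789 0.1281 0.124 ]
 [0.5289 0.1212 0.124 ]] [0.5539 0.1247 0.124 ] 0.05046681569884601 7.7859823972585955
mouth [[0.5527 0.0225 0.1906]] edges [[0.5548 0.0338 0.1906]
 [0.5578 0.0126 0.1906]]
```

>>> send_rows:
  motion:
    - {"dx": 0,"dy": 15,"dz": 0,"spin": 0,"jaw": 1}
    - {"dx": 0,"dy": 25,"dz": 0,"spin": 0,"jaw": 1}
    - {"dx": 1,"dy": 30,"dz": 0,"spin": 0,"jaw": 1}
    - {"dx": 0,"dy": 20,"dz": 0,"spin": 0,"jaw": 1}
    - {"dx": 0,"dy": 12,"dz": 0,"spin": 0,"jaw": 1}

```text
time_s: 12.85
tcp_pos: [0.5531, 0.1286, 0.2543]
tool_rot: [[0.99, 0.143, -0.0], [0.143, -0.99, 0.001], [0.0, -0.001, -1.0]]
ft_force: [-0.2, 0.3, -0.4]
opening: 0.263
finger_force: 39.3
```

>>> send_rows:
  motion:
    - {"dx": 0,"dy": 0,"dz": -10,"spin": 0,"jaw": 1}
    - {"dx": 0,"dy": 0,"dz": -15,"spin": 0,"jaw": 1}
    - {"dx": 0,"dy": 0,"dz": -15,"spin": 0,"jaw": 1}
    - {"dx": 0,"dy": 0,"dz": -5,"spin": 0,"jaw": 1}
    - {"dx": 0,"dy": 0,"dz": 0,"spin": 0,"jaw": 1}

```text
time_s: 13.35
tcp_pos: [0.5524, 0.1254, 0.208]
tool_rot: [[0.99, 0.141, -0.003], [0.141, -0.99, -0.001], [-0.003, 0.0, -1.0]]
ft_force: [0.1, -0.3, -0.5]
opening: 0.261
finger_force: 39.3
```

Run:
```python
from h import *
np.set_printoptions(precision=4,suppress=True)
s=arm.get_state();print(s["tcp_pos"],s["opening"],s["tool_rot"][:,1],s["ft_force"])
W=cam("wrist");a=arm.read_camera("wrist");np.save("w7.npy",W[2]);cv2.imwrite("w7raw.png",a)
p=s["tcp_pos"]
print(proj(W,[[.5539,.1247,.124],[.5789,.1281,.124],[.5289,.1212,.124],p-[0,0,.0636],p-[0,0,.0256]]))
w=cv2.convertScaleAbs(cv2.resize(a[100:350,180:380],(480,600),interpolation=cv2.INTER_CUBIC),alpha=1.3)
b=arm.read_camera("scene");uv=proj(cam("scene"),p-[0,0,.06])[0].astype(int);print(uv)
q=cv2.resize(b[uv[1]-60:uv[1]+60,uv[0]-32:uv[0]+32],(320,600),interpolation=cv2.INTER_CUBIC)
cv2.imwrite("pics/w7.png",np.hstack([w,cv2.convertScaleAbs(q,alpha=1.4)]))
```

```text
[0.5524 0.1254 0.208 ] 0.26124797842829717 [ 0.1411 -0.99    0.0003] [ 0.0793 -0.3196 -0.5053]
[[279.3133 218.9813]
 [279.5398 185.7865]
 [279.2314 250.0254]
 [277.9012 231.0627]
 [277.5588 256.0902]]
[299 170]
```

View pics/w7.png

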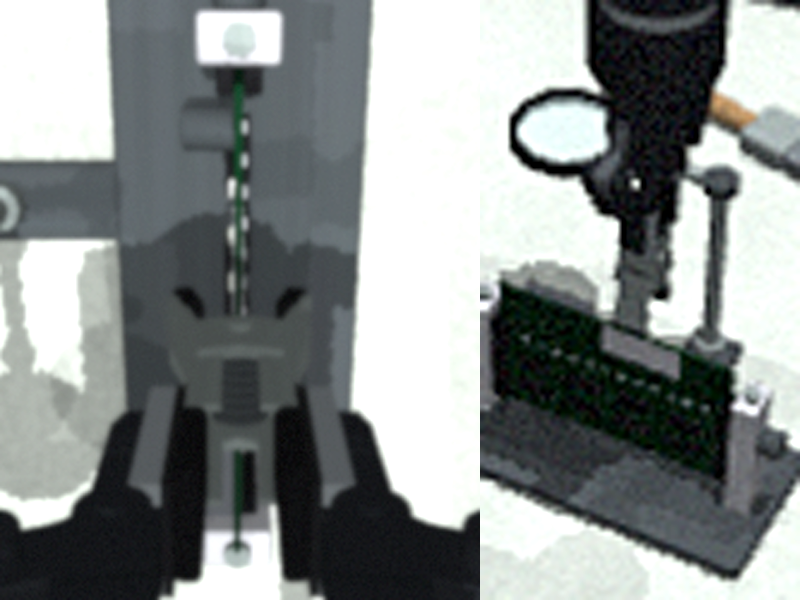

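The board edge (crop column 239) lies midway between the jaw tips (203 and 276) and parallel to the jaws. Descending gently by 40 mm.

>>> send_rows:
  motion:
    - {"dx": 1,"dy": 0,"dz": -5,"spin": 0,"jaw": 1}
    - {"dx": 0,"dy": 0,"dz": -6,"spin": 0,"jaw": 1}
    - {"dx": 0,"dy": 0,"dz": -6,"spin": 0,"jaw": 1}
    - {"dx": 0,"dy": 0,"dz": -6,"spin": 0,"jaw": 1}
    - {"dx": 0,"dy": 0,"dz": -6,"spin": 0,"jaw": 1}

```text
time_s: 13.95
tcp_pos: [0.5541, 0.1262, 0.1796]
tool_rot: [[0.99, 0.142, -0.0], [0.142, -0.99, -0.0], [-0.0, 0.0, -1.0]]
ft_force: [-0.2, 0.0, -0.5]
opening: 0.261
finger_force: 39.3
```

>>> send_rows:
  motion:
    - {"dx": 0,"dy": 0,"dz": -5,"spin": 0,"jaw": 1}
    - {"dx": 0,"dy": 0,"dz": -4,"spin": 0,"jaw": 1}
    - {"dx": 0,"dy": 0,"dz": -2,"spin": 0,"jaw": 1}
    - {"dx": 0,"dy": 0,"dz": 0,"spin": 0,"jaw": 1}
    - {"dx": 0,"dy": 0,"dz": 0,"spin": 0,"jaw": 1}

```text
time_s: 14.45
tcp_pos: [0.5545, 0.1263, 0.1695]
tool_rot: [[0.99, 0.142, 0.0], [0.142, -0.99, 0.0], [0.0, 0.0, -1.0]]
ft_force: [0.2, 0.0, -0.9]
opening: 0.261
finger_force: 39.3
```

Run:
```python
from h import *
np.set_printoptions(precision=4,suppress=True,linewidth=200)
s=arm.get_state();print(s["tcp_pos"],s["opening"],s["finger_force"],s["ft_force"],s["wrist_torque"],s["qd"])
W=cam("wrist");a=arm.read_camera("wrist");G=cv2.cvtColor(a,cv2.COLOR_BGR2GRAY)
print(proj(W,[s["tcp_pos"]-[0,0,.0636],[.5539,.1247,.124],[.5789,.1281,.124]]))
for r in range(170,226,6): print(r,G[r,240:320:2])
for t in ("magnifier","clip"):
    for r in arm.cut_out("wrist",t)[:2]: m=r["pixels"].astype(np.uint8);print(t,round(r["score"],2),cv2.boundingRect(m))
```

```text
[0.5545 0.1263 0.1695] 0.26057812496212734 39.27822411060333 [ 0.2132  0.0165 -0.9181] [-0.043   0.0027  0.0724] [-0.0378 -0.2783 -0.2098  0.0404  0.0415  0.0302]
[[277.9307 231.3388]
 [280.1126 243.2821]
 [280.4445 205.0082]]
170 [81 83 83 83 81 79 73 74 75 75 76 77 76 77 77 72 74 78 77 53 40 34 35 65 71 72 74 74 73 72 74 74 73 73 74 76 74 78 81 81]
176 [81 81 82 81 81 80 70 60 59 61 62 61 61 61 60 62 58 56 51 41 44 67 54 64 72 72 75 74 74 73 74 75 72 74 74 76 74 73 73 73]
182 [ 80  82  81  83  81  80  79  79  80  79  81  81  79  81  79  80  75  42  28  35  54 115  89  64  73  73  74  73  73  75  74  73  73  74  74  75  73  73  72  72]
188 [81 83 82 82 82 81 78 79 80 81 80 81 81 79 79 80 70 45 75 60 38 30 34 64 72 73 73 74 73 73 75 71 73 73 75 74 73 74 72 72]
194 [ 82  83  83  82  80  80  79  80  80  79  81  78  77  74  63  63  63  87 178 113  54 118 103  70  72  74  72  73  74  75  75  75  78  76  79  77  76  73  74  77]
200 [80 81 83 80 76 70 54 50 51 51 51 52 51 51 49 50 52 52 55 50 43 49 28 43 45 48 54 56 59 75 80 80 79 79 80 81 80 80 79 78]
206 [80 69 56 54 51 50 50 50 51 50 53 54 52 50 50 51 51 52 65 60 60 96 46 45 49 48 48 50 52 60 72 79 79 79 81 79 75 79 79 78]
212 [51 52 54 51 51 52 51 51 51 48 51 52 52 50 50 48 48 44 94 71 53 86 46 42 48 49 51 51 50 50 49 51 59 54 51 52 53 58 58 57]
218 [ 56  59  58  58  56  58  55  51  45  46  49  51  49  51  51  49  44  47 113  84  43  51  25  44  49  51  51  50  50  48  48  46  43  48  50  52  52  57  58  58]
224 [57 58 57 58 59 59 58 40 13  8 11 22 44 51 49 52 41 18 24 32 36 81 54 44 49 49 50 45 29 11  8 14 34 59 66 54 52 57 57 57]
magnifier 0.76 (50, 251, 127, 169)
clip 0.95 (250, 219, 60, 124)
clip 0.71 (484, 138, 76, 76)
```

>>> send_rows:
  motion:
    - {"dx": 0,"dy": 0,"dz": -1.5,"spin": 0,"jaw": 1}
    - {"dx": 0,"dy": 0,"dz": 0,"spin": 0,"jaw": 1}
    - {"dx": 0,"dy": 0,"dz": 0,"spin": 0,"jaw": 1}
    - {"dx": 0,"dy": 0,"dz": 0,"spin": 0,"jaw": 1}
    - {"dx": 0,"dy": 0,"dz": 0,"spin": 0,"jaw": 1}

```text
time_s: 15.1
tcp_pos: [0.5543, 0.1262, 0.1678]
tool_rot: [[0.99, 0.142, 0.0], [0.142, -0.99, 0.0], [0.0, -0.0, -1.0]]
ft_force: [0.8, 0.3, -0.4]
opening: 0.265
finger_force: 39.3
```

```bash
python3 -c "
from h import *
s=arm.get_state();print(s['tcp_pos'],s['opening'],s['ft_force']);print(arm.finish_job())"
```

```text
[0.55429367 0.12623234 0.16782141] 0.2654492099145922 [ 0.75682531  0.29903322 -0.44031598]
the job is handed in; nothing more can be done
None
```

I handed the job in at about 15 s: the magnifier is swung well clear, and the clip is held squeezed wide open over the pad, its jaws on either side of the board with the tips about 2 cm below the edge by my estimate, and no contact force showing.

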